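# Refit the service cover of a bench power supply

## Task

Close up the opened bench power supply: pick up the blue cover by its black grip bar, tilt it to hook one short edge under the black lip of the supply's opening, then lower the other edge so that the cover lies flat, fully down in the recess, and let go. The orange cover belongs to another instrument: leave it where it lies.

Things in the scene. Friction and masses are not known exactly. Their poses are not given: they have to be found in the camera images.
- blue_cover: The cover to fit: blue plastic plate 110 mm (its x) by 80 (its y), 5 thick, flat on the bench, about 0.12 kg. A black grip bar stands on its middle, 56 mm long (along x), 14 wide (along y), its top 39 mm above the plate's underside. Origin: centre of the underside; z up. Alike after a half turn about z: either short (80 mm) edge, at x = +-55 mm, may go under the lip.
- supply: Opened bench power supply: low cream case, fixed. Origin: on the bench (z = 0) below the recess's centre; x points from the lip (robot side) to the grey front panel, z up. The recess in its top is 126 mm long (x -63 to 63) and 96 wide (y -48 to 48); its seating ledge, a frame around a deeper well, is 50 mm above the bench. Walls around it (12 mm wide, 32 at the +x end) rise 12 mm above the ledge.
- orange_cover: A bystander, not to be moved: an orange plate 110 mm (its x) by 104 mm (its y), 5 mm thick, with the same black grip bar, lying flat on the bench; too wide for this supply. Origin: centre of its underside.
- lip (a point): Middle of the free lower edge of the black lip over the recess's end nearest the robot, at (-39, 0, 65) mm in the supply's frame. The lip covers x -63 to -39 mm over the whole width and is 5 mm thick; the slot under it is 15 mm high above the ledge. From its edge to the far wall is 102 mm, so the cover cannot go in level; seated, it reaches 8 to 24 mm under the lip. Axes as the supply's.
Things that resemble listed ones, but are neither listed nor needed, are in the scene too. Leave any purple look-alike of the blue_cover alone. Several things have the shape of the supply; the one meant has the colours described above.

How it is judged:
By the outcome, as a careful person would: the job done as asked, in the order asked, and still so for the second after the job is handed in, with the robot touching nothing.
It also fails if it takes over 38 s, if anything falls off the work surface, if the arm or the gripper's body presses on something with over 40 N, if the wrist force passes 120 N, or if a joint passes its speed limit or range.

## Robot

A 6-joint arm with a two-finger parallel gripper is mounted at the origin on the work surface. World frame = base frame: x ahead of the robot, y to its left, z up, the work surface at z = 0. Lengths are in mm, angles in rad, forces in N, time in s.
With the tool pointing down it reaches from about 275 to 825 mm from the base axis. Payload 4.9 kg.
Tool frame: the origin (TCP) lies at the very end of the fingers, on their centre line; the grasp point (between the pads) lies 19 mm behind it; z points along the fingers, y is the direction in which the jaws open and shut (so a half turn about z gives the same grasp; the last joint's range is limited). The gripper opens to 85 mm and grips with 20 to 120 N. Pads are 22 mm wide; open, the fingers measure 114 mm over their backs; the gripper's body (76 mm by 85 mm) begins 54 mm behind the grasp point. The pads swing forward as they close: fully open they stand 13 mm farther back than shut.
Start: joints at [-1.322, 0.326, -0.193, 1.052, 0, 1.437], TCP at [205.449, -510.205, 231.281] pointing down, gripper open.
Joint ranges: [-2.65, 2.65], [-0.97, 1.79], [-1.3, 1.35], [-1.93, 2.1], [-1.47, 1.37], [-3.14, 3.14]. Speed limits (rad/s): [2.57, 2.57, 3.14, 3.14, 3.14, 3.14].

## Interface

Orientations are given as [roll, pitch, yaw] about the fixed x, y, z axes, in that order (R = Rz(yaw) Ry(pitch) Rx(roll)).
In Python, from bench import bot, solve_ik, imaging gives the robot as it stands. Calls block until the motion is done:
- bot.move_ptp(position, orientation): joint-space move of the TCP to a pose.
- bot.movel(position, rot=None, max_speed=150, threshold=None): straight line of the TCP; rot=None keeps the orientation; max_speed is the mean speed in mm/s. With threshold (N) it stops when the force on the tool has changed by that much, and returns True; else False.
- bot.move_j(angles): joint-space move.
- bot.grip(opening, effort=None): opening from 0.0 (shut) to 1.0 (fully open); effort is the grip in N (None keeps the last); returns when the fingers have stopped.
- bot.dwell(seconds).
- solve_ik(position, orientation): joint angles nearest the present ones, or None.
- bot.get_state(): the state.
- imaging.capture(name): name is "side" or "top" or "wrist"; returns the picture (420x560x3 uint8, blue, green, red); there is no depth.
- imaging.camera_model(name): a dict with "K" (3x3 intrinsics, pixels), "k1" (the pictures are not rectified: a ray, as slopes to the right and down, at radius r is drawn at 1 + k1 r^2 times it, then the intrinsics apply), "position" and "rotation" of the camera in the world. Camera axes: x right, y up, looking along -z (the intrinsics and any distortion apply to the point x, -y, -z); pixel columns grow to the right and rows downward; lengths in mm; the calibration is good to about 2 mm. A picture is of the moment at which its call begins: read the wrist's pose just before it. camera_model takes no time and is no camera call; for the wrist camera it gives the pose at the moment of the call.
A pose or a line that the arm cannot do raises bot.IKError and nothing moves.
- bot.sign_off(): hands the job in, once; it reports no verdict.
The state is a dict: "t": time; "qpos": joint angles; "joint_velocities": joint speeds; "effort": joint torques, N m; "tcp_pos": TCP position; "orientation": TCP orientation; "contact_force": force on the tool from outside, world axes, zero at the start; "wrist_torque": the same for the moment, N m; "opening": opening from 0.0 (shut) to 1.0 (fully open).
Only numpy, scipy, OpenCV 4.12 (cv2) and the standard library are available. Lean on these libraries where they do the work, as an engineer would, in place of code of your own. Each camera call takes 0.05 s, during which the arm holds its last target. There are 200 camera calls.

## Working session

There is one attempt and no reset: what is moved stays moved. The work goes in short steps, each a Python script; the robot and the scene stay as the last script left them, time stands still between calls to the robot, and variables do not carry over. Pictures are saved under pics/ and viewed, about 8 in all and at most 12, crops included, and the job is handed in when it is done.

```bash
mkdir -p pics; ls; python3 - <<'E'
from bench import bot, solve_ik, imaging
import cv2
for n in("top","side"):
    im=imaging.capture(n); cv2.imwrite(f"pics/{n}0.png",im)
    m=imaging.camera_model(n); print(n,m)
print(bot.get_state())
E
```

```text
pics
top {'K': array([[384.66731668,   0.        , 275.78910434],
       [  0.        , 384.66731668, 209.07532693],
       [  0.        ,   0.        ,   1.        ]]), 'k1': -0.09622046279216011, 'position': array([355.23326405,  -8.76019477, 910.33939933]), 'rotation': array([ 0.11675164, -0.00674086, -1.59722005])}
side {'K': array([[390.34459721,   0.        , 278.00338197],
       [  0.        , 390.34459721, 203.64438462],
       [  0.        ,   0.        ,   1.        ]]), 'k1': -0.061469338689003755, 'position': array([198.88454102, 550.97704157, 742.7377882 ]), 'rotation': array([ 0.722929  , -0.01313954, -2.68962921])}
{'t': 0.1, 'qpos': array([-1.32219815e+00,  3.26863829e-01, -1.93487975e-01,  1.05197445e+00,
        5.51693179e-06,  1.43661368e+00]), 'joint_velocities': array([-0.00080707, -0.00079632,  0.00241016, -0.00041532,  0.0005927 ,
       -0.00042427]), 'effort': array([-1.37160555e-04, -4.44238937e+01,  2.63038659e+01,  7.87300902e-03,
       -2.09010614e-04, -4.55762020e-06]), 'tcp_pos': array([ 205.31980001, -509.68725507,  230.58180019]), 'orientation': array([-3.14007722e+00, -2.10141586e-04,  3.82780661e-01]), 'contact_force': array([-0.00599839,  0.81506803, -0.2542459 ]), 'wrist_torque': array([-0.04847225, -0.01722991,  0.01818503]), 'opening': 0.9975295438496437}
```

View pics/top0.png

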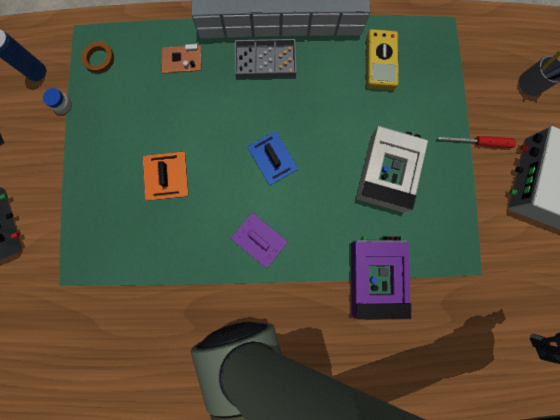

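View pics/side0.png

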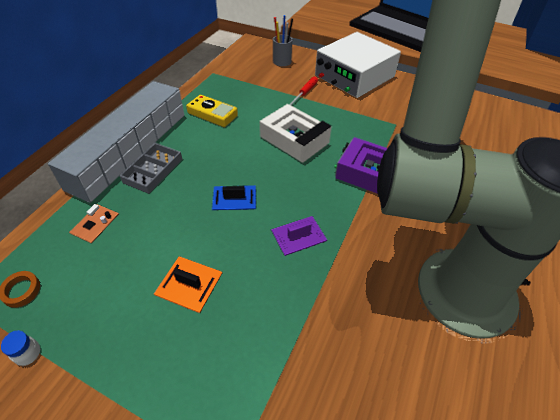

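The top view shows:
- **Covers:** blue at (273,158), purple look-alike at (259,240) and orange at (165,176).
- **Supplies:** cream with a black lip at (392,168), and a purple look-alike at (382,280).

The targets are the blue cover and the cream supply, because their colours match the description. I'll confirm both in one enlarged crop.

```bash
cat > h.py <<'E'
import numpy as np, cv2
from scipy.spatial.transform import Rotation as Ro
def cam(m):
    K=np.array(m["K"]); R=Ro.from_euler("xyz",m["rotation"]).as_matrix() if np.size(m["rotation"])==3 else np.array(m["rotation"])
    return K,m["k1"],R,np.array(m["position"])
def p2w(m,uv,z):
    K,k,R,p=cam(m)
    s=cv2.undistortPoints(np.array(uv,float).reshape(-1,1,2),K,np.array([k,0,0,0.]))[:,0]
    d=np.c_[s[:,0],-s[:,1],-np.ones(len(s))]@R.T
    return p+d*((np.broadcast_to(z,len(s))-p[2])/d[:,2])[:,None]
def w2p(m,P):
    K,k,R,p=cam(m); q=(np.array(P,float).reshape(-1,3)-p)@R
    s=np.c_[q[:,0],-q[:,1]]/-q[:,2:]; s=s*(1+k*(s**2).sum(1,keepdims=True))
    return s@K[:2,:2].T+K[:2,2]
E
python3 - <<'E'
import cv2
im=cv2.imread("pics/top0.png")
cv2.imwrite("pics/crop1.png",cv2.resize(im[115:225,240:440],None,fx=4,fy=4,interpolation=cv2.INTER_CUBIC))
E
```

```text
(no output)
```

View pics/crop1.png

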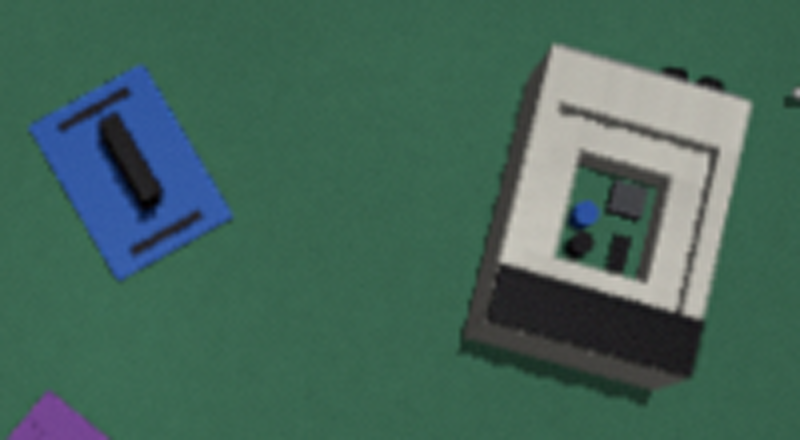

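```bash
python3 - <<'E'
from h import *
from bench import imaging
m=imaging.camera_model("top")
f=lambda L:(np.array(L,float)+.5)/4-.5+[240,115]
def fit(obj,w):
    obj=np.array(obj,float);a=obj-obj.mean(0);b=w-w.mean(0)
    th=np.arctan2((a[:,0]*b[:,1]-a[:,1]*b[:,0]).sum(),(a*b).sum())
    R=np.array([[np.cos(th),-np.sin(th)],[np.sin(th),np.cos(th)]])
    t=w.mean(0)-R@obj.mean(0); return th,t,w-(obj@R.T+t)
c=p2w(m,f([(142,66),(232,216),(120,281),(30,127)]),5)
print("cover",c[:,:2].round(1).tolist(),np.linalg.norm(np.diff(c,axis=0),axis=1))
print(fit([(55,40),(55,-40),(-55,-40),(-55,40)],c[[0,3,2,1],:2]), fit([(55,40),(55,-40),(-55,-40),(-55,40)],c[[3,0,1,2],:2]))
g=p2w(m,f([(110,118),(149,197)]),39);print("bar top mid",g.mean(0),g)
s=p2w(m,f([(553,44),(750,101),(498,265),(703,320),(487,320),(690,378)]),[62,62,70,70,70,70])[:,:2]
print(s.round(1).tolist())
for x0 in(-75,-63):
  print(fit([(95,60),(95,-60),(-39,60),(-39,-60),(x0,60),(x0,-60)],s))
b=f([(553,44),(750,101)])
E
```

```text
cover [[652.5, -21.1], [557.7, -72.7], [519.8, -4.5], [615.9, 47.7]] [107.90348364  78.08713367 109.36417371]
(np.float64(0.497886882440823), array([586.46534038, -12.65137813]), array([[ 36.80489967, -69.86110177],
       [-38.02000471,  69.23582249],
       [-37.47990367,  69.57358199],
       [ 38.69500871, -68.94830271]])) (np.float64(0.4982609667241141), array([586.46534038, -12.65137813]), array([[ 0.20857264, -1.06259864],
       [-1.40401926,  0.40116956],
       [ 0.46643135,  1.35011842],
       [ 0.72901527, -0.68868934]]))
bar top mid [586.40671712 -11.89252138  39.        ] [[610.28243141  -1.15462515  39.        ]
 [562.53100284 -22.63041761  39.        ]]
[[642.5, -258.0], [607.1, -372.2], [512.0, -216.1], [478.2, -331.1], [481.1, -208.1], [445.7, -321.3]]
(np.float64(-0.3013274627203946), array([ 533.81537473, -286.35616993]), array([[ 0.2030186 , -0.74934442],
       [ 0.34608893, -0.37369704],
       [-2.39323167,  1.41519522],
       [-0.53966479,  0.97738786],
       [ 1.073764  , -1.34655912],
       [ 1.31002492,  0.07701751]]))
(np.float64(-0.3014439984361638), array([ 529.99552059, -285.16927711]), array([[ 4.01948209, -1.92358978],
       [ 4.17590638, -1.55209355],
       [ 1.41859637,  0.22603793],
       [ 3.28551721, -0.21592057],
       [-6.57455846,  1.02307024],
       [-6.32494358,  2.44249572]]))
```

The crop confirms it: the blue cover has corners (142,66), (232,216), (120,281) and (30,127). The cream supply has its black lip at the lower end, from (498,265) to (703,320). The fitted sizes agree with the spec to about 1 mm. Next I'll check IK for the whole plan, move above the cover, and check the estimates in the side and wrist views.

```bash
cat >> h.py <<'E'
COV=np.array([586.5,-12.4]);CY=0.498
SUP=np.array([533.8,-286.4]);SY=-0.301
H=11.; dz=0.; 
def place(x1,z1,th,dx=0.,dy=0.):
    "TCP pose for cover's lip-side lower edge at supply (x1,z1), tilt th (rad); dx: plate centre offset in grip"
    P=np.array([x1+(55-dx)*np.cos(th)-H*np.sin(th),dy,z1+(55-dx)*np.sin(th)+H*np.cos(th)])
    Rz=Ro.from_euler("z",SY); p=Rz.apply(P)+[*SUP,0]
    return p,(Rz*Ro.from_euler("y",-th)*Ro.from_euler("x",np.pi)).as_euler("xyz")
E
python3 - <<'E'
from h import *
from bench import bot,solve_ik,imaging
O=[np.pi,0,CY]
print(solve_ik([*COV,H],O).round(2))
t=np.radians(14)
for a in [(-29,110,t),(-29,54,t),(-55,53,t),(-55,51,0),(-55,130,0)]:
    p,o=place(*a); q=solve_ik(p,o); print(a,p.round(1),o.round(2),None if q is None else q.round(2))
bot.move_ptp([*COV,90],O)
print(bot.get_state()["t"],bot.get_state()["tcp_pos"])
mw=imaging.camera_model("wrist"); w=imaging.capture("wrist"); s=imaging.capture("side"); ms=imaging.camera_model("side")
def obj(c,y,pts): return np.array([[*(Ro.from_euler("z",y).apply(p)[:2]+c),p[2]] for p in pts])
bl=obj(COV,CY,[(55,40,5),(-55,40,5),(-55,-40,5),(55,-40,5)])
bar=obj(COV,CY,[(28,7,39),(-28,7,39),(-28,-7,39),(28,-7,39)])
su=obj(SUP,SY,[(95,60,62),(-39,60,62),(-39,60,70),(-75,60,70),(-75,-60,70),(-39,-60,70),(-39,-60,62),(95,-60,62)])
su2=obj(SUP,SY,[(63,48,62),(63,-48,62),(-39,-48,62),(-39,48,62)])
s4=cv2.resize(s[85:225,200:400],None,fx=4,fy=4,interpolation=cv2.INTER_CUBIC)
for P in(bl,bar,su,su2):
    q=((w2p(ms,P)-[200,85]+.5)*4-.5).round().astype(int); cv2.polylines(s4,[q],True,(0,255,255),1)
    q=w2p(mw,P)
    if P is bl or P is bar: cv2.polylines(w,[q.round().astype(int)],True,(0,255,255),1)
cv2.imwrite("pics/s1.png",s4);cv2.imwrite("pics/w1.png",w)
E
```

```text
[-0.15  0.62 -0.35  0.6   0.    2.5 ]
(-29, 110, np.float64(0.24434609527920614)) [ 554.5 -292.8  134. ] [ 3.14 -0.24 -0.3 ] [-0.64  0.39 -0.41  0.55  0.08  2.81]
(-29, 54, np.float64(0.24434609527920614)) [ 554.5 -292.8   78. ] [ 3.14 -0.24 -0.3 ] [-0.64  0.46 -0.47  0.41  0.08  2.81]
(-55, 53, np.float64(0.24434609527920614)) [ 529.7 -285.1   77. ] [ 3.14 -0.24 -0.3 ] [-0.66  0.42 -0.53  0.39  0.09  2.79]
(-55, 51, 0) [ 533.8 -286.4   62. ] [ 3.14  0.   -0.3 ] [-0.61  0.58 -0.25  0.73  0.    2.83]
(-55, 130, 0) [ 533.8 -286.4  141. ] [ 3.14  0.   -0.3 ] [-0.61  0.5  -0.17  0.9   0.    2.83]
2.3917 [586.70904839 -13.43450978  90.29291463]
```

View pics/s1.png

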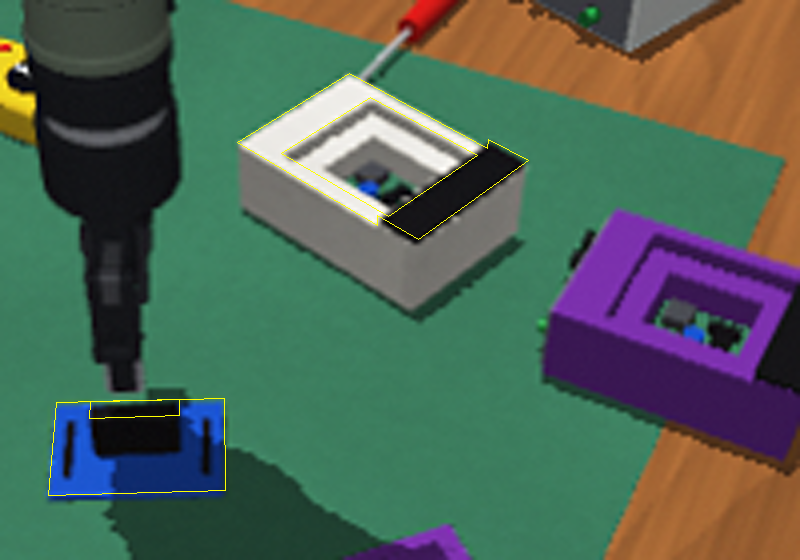

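View pics/w1.png

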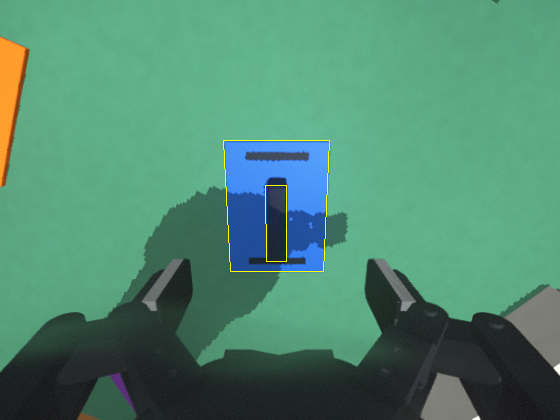

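The overlays from both cameras match the cover and supply outlines to about 1 mm, e.g. the lip at (415,238)–(527,160) in the side crop. I'll grasp now.

```bash
python3 - <<'E'
from h import *
from bench import bot,imaging
S=lambda:(lambda s:print(round(s["t"],2),s["tcp_pos"].round(1),s["orientation"].round(3),s["contact_force"].round(1),round(s["opening"],3)))(bot.get_state())
S()
print(bot.movel([*COV,H],threshold=8)); S()
bot.grip(0.0,70); S()
bot.movel([*COV,170],max_speed=200); S()
t=np.radians(14)
p,o=place(-29,110,t); bot.move_ptp(p,o); bot.dwell(.2); S(); print(p)
for n in("wrist","side"):
    m=imaging.camera_model(n); im=imaging.capture(n); cv2.imwrite(f"pics/{n}2.png",im)
s=bot.get_state(); R=Ro.from_euler("xyz",s["orientation"])
# cover corners as predicted from the tool pose (tool x = cover x, z flipped)
pl=np.array([s["tcp_pos"]+R.apply([x,y,H-z]) for x,y,z in[(55,40,5),(-55,40,5),(-55,-40,5),(55,-40,5)]])
a=cv2.imread("pics/side2.png"); ms=imaging.camera_model("side")
a4=cv2.resize(a[60:200,220:420],None,fx=4,fy=4,interpolation=cv2.INTER_CUBIC)
cv2.polylines(a4,[((w2p(ms,pl)-[220,60]+.5)*4-.5).round().astype(int)],True,(0,255,255),1)
cv2.imwrite("pics/side2c.png",a4)
w=cv2.imread("pics/wrist2.png"); cv2.polylines(w,[w2p(imaging.camera_model("wrist"),pl).round().astype(int)],True,(0,255,255),1); cv2.imwrite("pics/wrist2.png",w)
E
```

```text
2.49 [586.7 -13.4  90.2] [ 3.141 -0.     0.496] [ 0.4  0.1 -0.5] 1.001
False
3.17 [587.  -12.6  11.5] [ 3.141 -0.     0.498] [ 0.2 -0.4  0.3] 1.0
3.82 [586.9 -12.4  11.5] [ 3.141e+00 -1.000e-03  4.980e-01] [ 0.5 -1.   4.2] 0.149
4.76 [585.5 -12.3 168.7] [-3.14e+00  2.00e-03  4.98e-01] [-1.1  0.7 -0.9] 0.148
6.06 [ 555.3 -291.6  134.1] [-3.141 -0.244 -0.299] [-0.5 -0.3 -1.7] 0.144
[ 554.52927238 -292.83503524  133.97895725]
```

View pics/side2c.png

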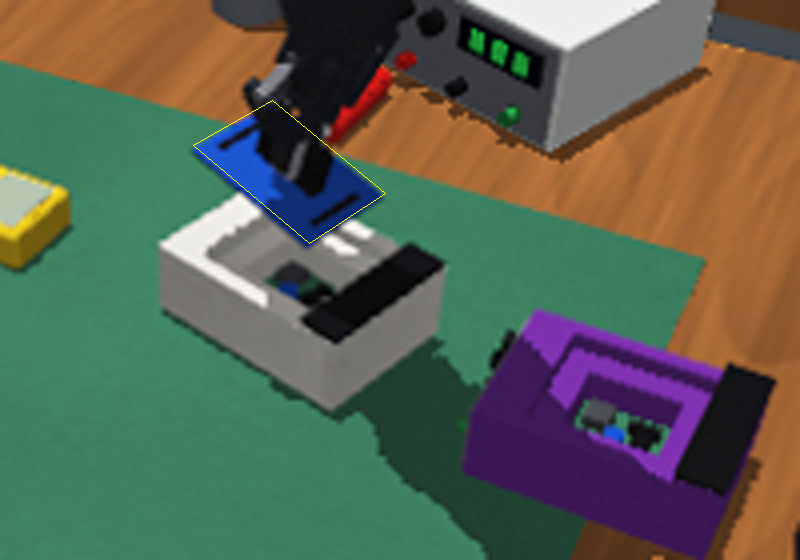

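View pics/wrist2.png

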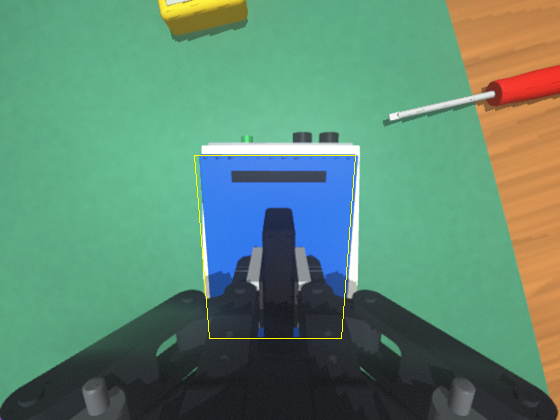

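The cover is held tilted over the recess, with its lip-side edge (310,245) in front of the lip (330,340). It matches the prediction to within 1–2 mm. I'll insert it now, with force guards.

```bash
python3 - <<'E'
from h import *
from bench import bot,imaging
def S(tag):
    s=bot.get_state();print(tag,round(s["t"],2),s["tcp_pos"].round(1),s["orientation"].round(3),s["contact_force"].round(1))
t=np.radians(14)
def go(a,v,th):
    p,o=place(*a); r=bot.movel(p,o,max_speed=v,threshold=th); S((a,r,p.round(1).tolist())); return r
ok=not go((-29,53,t),70,6)
ok=ok and not go((-54,53,t),40,6)
print(ok)
im=imaging.capture("side"); cv2.imwrite("pics/side3.png",cv2.resize(im[60:200,220:420],None,fx=4,fy=4,interpolation=cv2.INTER_CUBIC))
E
```

```text
((-29, 53, np.float64(0.24434609527920614)), False, [554.5, -292.8, 77.0]) 7.12 [ 554.9 -293.1   77.4] [ 3.141 -0.245 -0.301] [-0.8  0.5 -0.9]
((-54, 53, np.float64(0.24434609527920614)), False, [530.7, -285.4, 77.0]) 7.9 [ 530.8 -285.6   77.2] [ 3.141 -0.245 -0.301] [-0.6  0.3 -0.2]
True
```

View pics/side3.png

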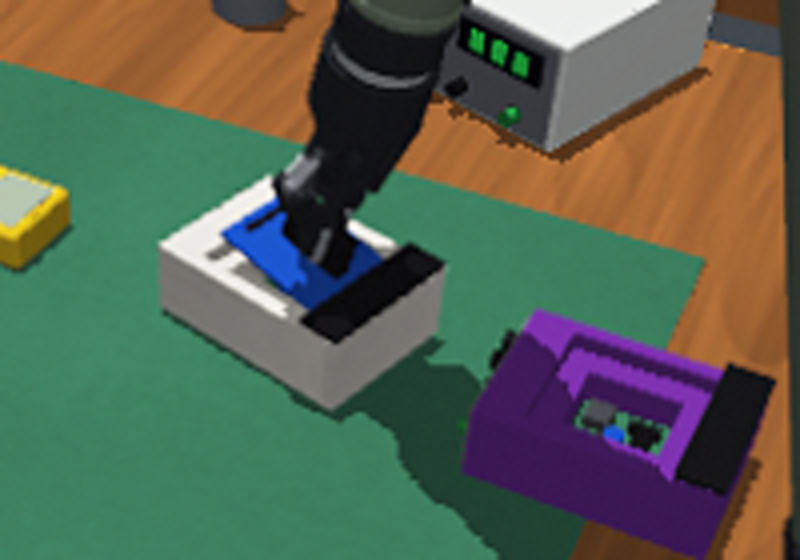

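The lip-side edge is under the lip: the blue plate disappears beneath the black at (300–400,260–320), with no contact force. Next I'll lower the far edge, seat the cover, release and retreat.

```bash
python3 - <<'E'
from h import *
from bench import bot,imaging
def S(tag):
    s=bot.get_state();print(tag,round(s["t"],2),s["tcp_pos"].round(1),s["orientation"].round(3),s["contact_force"].round(1),round(s["opening"],2))
def go(a,v,th):
    p,o=place(*a); r=bot.movel(p,o,max_speed=v,threshold=th); S((a,r,p.round(1).tolist())); return r
for d in(9,4,0):
    if go((-54.5,52.2,np.radians(d)),25,8): break
if d==0:
    go((-54.5,49,0),12,6)
    bot.dwell(.2); S("pre-release")
    bot.grip(0.45); S("open")
    p,o=place(-54.5,150,0); bot.movel(p,o,max_speed=150); S("up")
    bot.dwell(.3)
    q=bot.get_state()["qpos"].copy(); q[0]+=0.9; bot.move_j(q); bot.dwell(.2); S("away")
im=imaging.capture("side"); tp=imaging.capture("top")
f=lambda a,n:cv2.resize(a,(400,440),interpolation=cv2.INTER_CUBIC)
A=cv2.resize(im[80:190,240:340],(400,440),interpolation=cv2.INTER_CUBIC);B=cv2.resize(tp[115:225,345:445],(400,440),interpolation=cv2.INTER_CUBIC)
cv2.imwrite("pics/fin.png",np.hstack([A,B])); cv2.imwrite("pics/top4.png",tp)
E
```

```text
((-54.5, 52.2, np.float64(0.15707963267948966)), False, [532.0, -285.8, 71.7]) 8.32 [ 532.6 -286.    71.5] [ 3.141 -0.158 -0.301] [-0.3 -0.1 -0.9] 0.15
((-54.5, 52.2, np.float64(0.06981317007977318)), False, [533.4, -286.3, 67.0]) 8.66 [ 533.5 -286.3   66.7] [-3.142 -0.071 -0.301] [0.2 0.9 0.3] 0.15
((-54.5, 52.2, np.float64(0.0)), False, [534.3, -286.5, 63.2]) 8.97 [ 534.2 -286.5   62.9] [-3.142e+00 -1.000e-03 -3.010e-01] [-0.4 -0.1 -0.9] 0.15
((-54.5, 49, 0), True, [534.3, -286.5, 60.0]) 9.22 [ 533.9 -286.4   61.5] [ 3.141e+00 -1.000e-03 -3.010e-01] [-0.2  0.4  4.5] 0.15
pre-release 9.43 [ 533.9 -286.4   61.5] [ 3.141e+00 -1.000e-03 -3.010e-01] [-0.3  0.6  6.5] 0.15
open 9.79 [ 533.3 -285.9   60.1] [-3.141e+00  2.000e-03 -3.010e-01] [-1.4 -0.9  0.2] 0.45
up 10.62 [ 533.7 -286.2  160.1] [-3.141e+00  1.000e-03 -3.010e-01] [ 0.2 -0.2  0.3] 0.45
away 13.03 [556.5 239.4 160.2] [-3.141e+00  1.000e-03  5.970e-01] [-1.   0.7  0. ] 0.45
```

View pics/fin.png

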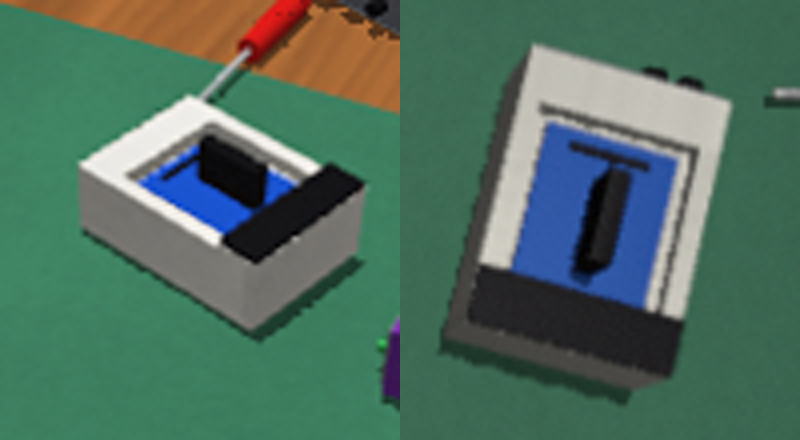

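The cover lies inside the recess, with its far corners at (545,122) and (678,157) in the right panel and its near end under the lip. One numeric check, then I'll hand in.

```bash
python3 - <<'E'
from h import *
from bench import bot,imaging
m=imaging.camera_model("top")
c=p2w(m,(np.array([(145,122),(278,157)])+.5)/4-.5+[345,115],55)
print(Ro.from_euler("z",-SY).apply(c-[*SUP,0]).round(1), bot.get_state()["t"])
a=cv2.imread("pics/top0.png").astype(int);b=cv2.imread("pics/top4.png").astype(int)
print("orange diff",abs(a-b)[145:208,135:195].max(),"purple",abs(a-b)[205:270,225:290].max())
bot.sign_off()
E
```

```text
[[ 54.6  40.5  55. ]
 [ 56.5 -39.8  55. ]] 13.125
orange diff 94 purple 12
the job is handed in; nothing more can be done
```

The orange region differs between the two images (up to 94), perhaps because the parked arm is over it. I'll check the last picture.

View pics/top4.png

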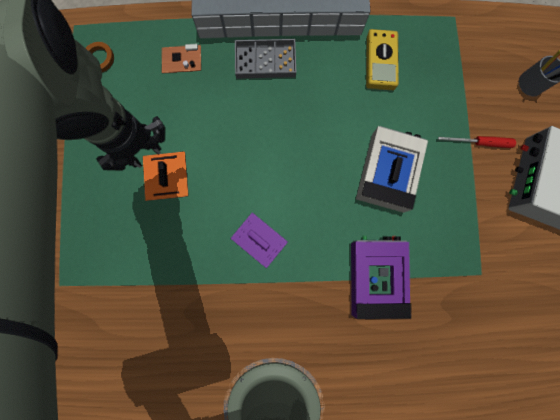

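The supply is closed. I picked up the blue cover by its grip bar, tilted it 14° and slid its near short edge about 15 mm under the black lip. I then lowered the far edge until it was flat, set it down on the ledge (about 6 N of contact), let go and moved the arm away. The job was handed in at 13.1 s.

- **Seating:** the tool height at contact puts the cover's underside at about 50 mm, which is the ledge height. In the last top picture its far corners are at about (55, 40) and (56, -40) mm in the supply's frame, taking their height as 55 mm, so the cover is centred in the recess to about 1 mm. The side picture shows it lying flat.
- **Orange cover:** the before-and-after picture comparison failed here, with a pixel difference of up to 94. The last top picture shows the cover still at (165,176); the difference comes from the parked gripper and its shadow. The tool stayed about 160 mm above the bench there, and no contact force was read.
- **Purple cover:** its part of the picture did not change noticeably.

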